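# Clear the brush and slide the magnifier over the seal

## Task

The paste brush is lying on the work board between the stand magnifier and the leaf with the red seal. First put the brush away in the blue pot, standing with its bristles up, then slide the magnifier along the board, without lifting or tipping it, until its lens is centred over the red seal. Keep the pot standing and leave the jar, the bowl and the bone folder where they are.

Things in the scene. Friction and masses are not known exactly. Their poses are not given: they have to be found in the camera images.
- board: tan cardboard work board fixed flat on the red table, 300 (x) x 420 (y) x 3 mm thick; origin at the centre of its underside, so its top is 3 mm above the table
- leaf: thin cream paper leaf fixed flat on the board, 120 (x) x 100 (y) mm, under 2 mm thick, look only (things slide over it freely at the board's height); a red square seal at its centre; origin at its centre
- seal (a point): centre of the red square seal (30 x 30 mm) printed at the centre of the leaf
- magnifier: loose stand magnifier on the board: round white collar with a black rim round the top, outer diameter 90 mm (94 mm in the lowest 7 mm), 40 mm tall, wall 8 mm, open below, clear domed lens across it at the top; about 0.3 kg; too wide to grip across; origin at the centre of its underside, z up
- lens (a point): centre of the magnifier's lens (top of its dome), 39 mm above the centre of its underside
- brush: loose flat paste brush, 180 mm long, lying on the board: dark wood handle 18 x 18 mm from x = -90 to +20, brass ferrule 34 mm wide to +39, rigid white bristle head 38 mm wide, 14 mm thick to +90 mm; x axis along it towards the bristles, z up as it lies; origin under its middle, 9 mm below the handle's axis; about 60 g, balances near its middle
- brush_butt (a point): centre of the handle's end, away from the bristles: the end that goes into the pot
- pot: loose blue enamelled steel brush pot, standing on the table: straight round cup, outer diameter 78 mm, inner diameter 72 mm, 100 mm tall, inner floor 8 mm above its underside, empty, about 0.55 kg; origin at the centre of its underside
- jar: closed paste jar with a black cap, diameter 72 mm, 85 mm tall, on the table; to be left alone; origin at the centre of its underside
- bowl: steel bowl, diameter 100 mm, 45 mm tall, on the table; to be left alone; origin at the centre of its underside
- folder: white bone folder (flat strip 150 (x) x 22 (y) x 6 mm) on the table; to be left alone; origin at the centre of its underside
Things that resemble listed ones, but are neither listed nor needed, are in the scene too. There is more than one size of the brush; the job needs the largest. There is more than one size of the pot; the job needs the middle-sized.

How it is judged:
By the outcome, as a careful person would: the job done as asked, in the order asked, and still so for the second after the job is handed in, with the robot touching nothing.
It also fails if it takes over 61 s, if anything falls off the work surface, if the arm or the gripper's body presses on something with over 40 N, if the wrist force passes 120 N, or if a joint passes its speed limit or range.

## Robot

A 7-joint arm with a two-finger parallel gripper is mounted at the origin on the work surface. World frame = base frame: x ahead of the robot, y to its left, z up, the work surface at z = 0. Lengths are in m, angles in rad, forces in N, time in s.
With the tool pointing down it reaches from about 0.425 to 0.925 m from the base axis. Payload 6.8 kg.
Tool frame: the origin (TCP) lies on the centre line of the jaws, within the pads' length; the fingertips stand 25 mm ahead of it and the grasp point (between the pads) lies 6 mm ahead of it; x points along the fingers, z is the direction in which the jaws open and shut, and the axes are right-handed (so a half turn about x gives the same grasp; the last joint's range is limited). The gripper opens to 88 mm and grips with 3 to 60 N. Pads are 20 mm wide; open, the fingers measure 115 mm over their backs; the gripper's body (75 mm by 178 mm) begins 61 mm behind the grasp point.
Start: joints at [-1.248, 0.477, 0.022, 1.555, -0.011, 1.109, -0.083], TCP at [0.282, 0.613, 0.248] pointing down, gripper open.
Joint ranges: [-2.96, 2.96], [-0.34, 2.1], [-1.41, 1.46], [0.24, 2.44], [-1.37, 4.51], [0.17, 1.92], [-2.96, 2.96]. Speed limits (rad/s): [2.39, 2.39, 3.14, 3.14, 3.14, 3.14, 3.14].

## Interface

Orientations are given as [roll, pitch, yaw] about the fixed x, y, z axes, in that order (R = Rz(yaw) Ry(pitch) Rx(roll)).
In Python, from station import r, snapshot, finish_job, nets gives the robot as it stands.
- The arm moves only by the tool carry_out, never from a script. Its argument "plan" is a list of rows, each a list of 3 entries, a list of its own where there are three numbers: the shift along the tool's x, y, z in units of 15 cm (1.0 is 15 cm), then the turn, a rotation vector about the tool's x, y, z in units of 180 degrees (1.0 is 180 degrees), then the opening, from -1 (shut) to 1 (fully open), so that 0 is half open. A call has exactly 8 rows; each row is the pose to reach, as a shift and turn from the pose commanded when the call began, along the tool's axes at that moment, turning the shorter way round; what a row does not reach only later rows make up. A row lasts 1/12 s, in which the tool goes at most 41.7 mm and 7.16 degrees, less where a joint would pass 70% of its speed; a pose out of reach is approached as far as the arm can. A call with a number of a shift or a turn outside -1 to 1 is refused whole. A call with a gripper value outside its range is refused whole. The fingers move at their own pace and stop on an object; "grip_force" is the grip in N (left out, the last holds). Time passes only in rows, so rows that repeat a pose let the fingers close, or fill a call up. It gives the time, the measured TCP pose, the force and the opening at its end, in the units of the state.
- r.read_state(): the state, without advancing time (a new reading comes with each control period).
- snapshot(name): name is "scene" or "top"; returns a dict with "img" (420x560x3 uint8, blue, green, red), "z_map" (420x560 float32, m along the optical axis (not along the pixel's ray), 0 where there is no reading), "vfov" (degrees; the focal length in pixels is half the picture's height over the tangent of half this angle, whatever the lens; pixels are square), "cx", "cy" (the principal point, pixels), "T" (4x4, takes a point from camera to world coordinates). Camera axes: x right, y down, z forward; pixel columns grow to the right and rows downward; lengths in m; the calibration is good to about 2 mm. A picture is of the moment at which its call begins.
- finish_job(): hands the job in, once; it reports no verdict.
Trained networks look in the newest picture that a camera, given by its name, has taken for a name from the list of things; names that differ only in an ending like _2 or _b are one class to them, and where a whole thing is asked for, a point or a joint stands for the part that bears it (a point fixed in the world has none). Each returns a list of dicts, best first, with "confidence" (0 to 1); they miss things now and then, are a little off and sometimes report something else, mostly with a low value. They report only what shows in the picture. A call takes as long as a camera call. They do not tell look-alikes from the thing itself.
- nets.spot_in(camera, name): "bbox" ([left, top, width, height] in pixels, round what is visible of it).
- nets.place_of(camera, name): "xy" ([column, row] in pixels: a listed point, or the origin of a listed thing).
The state is a dict: "clock": time; "q": joint angles; "joint_vel": joint speeds; "tau": joint torques, N m; "eef_pos": TCP position; "ee_rot": TCP orientation; "contact_force": force on the tool from outside, world axes, zero at the start; "ft_torque": the same for the moment, N m; "finger_gap": finger opening in m.
Only numpy, scipy, OpenCV 4.12 (cv2) and the standard library are available. Lean on these libraries where they do the work, as an engineer would, in place of code of your own. Each camera call takes 0.05 s, during which the arm holds its last target. There are 200 camera calls.

## Working session

There is one attempt and no reset: what is moved stays moved. The work goes in short steps, Python scripts to look and compute and a tool call to move; the robot and the scene stay as the last step left them, time stands still between calls to the robot, and variables do not carry over. Pictures are saved under pics/ and viewed, about 8 in all and at most 12, crops included, and the job is handed in when it is done.

Besides the shell and the picture viewer there is one more tool, called after "Emit:" in YAML: its name, and indented under it one key for each argument. carry_out: Moves the arm, as the interface text tells. Its arguments: {"type":"object","properties":{"plan":{"type":"array"},"grip_force":{"type":"number"}},"required":["plan"]}

```bash
ls; mkdir -p pics; cat > h.py <<'E'
import numpy as np, cv2
from station import r, snapshot, finish_job, nets
def snap(n,f=None):
    s=snapshot(n)
    if f: cv2.imwrite('pics/'+f,s['img'])
    return s
def foc(s): return s['img'].shape[0]/2/np.tan(np.radians(s['vfov'])/2)
def ray(s,u,v):
    d=np.array([(u-s['cx'])/foc(s),(v-s['cy'])/foc(s),1]); return s['T'][:3,3],s['T'][:3,:3]@d
def at_z(s,u,v,z):
    o,d=ray(s,u,v); return o+d*(z-o[2])/d[2]
def cloud(s):
    H,W=s['z_map'].shape; u,v=np.meshgrid(np.arange(W),np.arange(H)); Z=s['z_map']
    P=np.stack([(u-s['cx'])/foc(s)*Z,(v-s['cy'])/foc(s)*Z,Z],-1)
    return P@s['T'][:3,:3].T+s['T'][:3,3]
E
python3 - <<'E'
from h import *
np.set_printoptions(precision=3,suppress=True)
for c in ['top','scene']:
    s=snap(c,c+'0.png'); print(c,s['T'][:3,3],foc(s),s['cx'],s['cy'])
    P=cloud(s)
    for n in ['brush','brush_butt','pot','magnifier','lens','seal','leaf','jar','bowl','folder','board']:
        for d in nets.place_of(c,n)[:4]:
            u,v=d['xy']; p=P[int(np.clip(v,0,419)),int(np.clip(u,0,559))]
            print(n,round(d['confidence'],2),np.round(d['xy'],1),'depthpt',p)
print(r.read_state())
E
```

```text
pics
top [0.548 0.056 1.021] 383.60734169912547 280.6065741287441 207.57879016236197
brush 0.82 [278.9 111.6] depthpt [0.839 0.053 0.012]
brush 0.74 [304.5 225. ] depthpt [ 0.536 -0.013  0.022]
brush 0.67 [362.2 122.5] depthpt [ 0.808 -0.169  0.012]
brush_butt 0.73 [352.4 207. ] depthpt [ 0.583 -0.142  0.002]
brush_butt 0.71 [318.4 259.1] depthpt [ 0.448 -0.048  0.021]
brush_butt 0.7 [288.8 131.5] depthpt [0.786 0.027 0.009]
brush_butt 0.54 [363.9 147.7] depthpt [ 0.744 -0.174  0.   ]
pot 0.89 [174.7 241.2] depthpt [0.496 0.329 0.007]
pot 0.65 [181.4 297.2] depthpt [0.35  0.309 0.012]
pot 0.65 [130.8 272.3] depthpt [0.424 0.419 0.071]
magnifier 0.63 [265.2 229.2] depthpt [0.527 0.088 0.043]
lens 0.92 [262.9 230.7] depthpt [0.524 0.096 0.042]
lens 0.34 [349.8 206.9] depthpt [ 0.586 -0.134  0.005]
seal 0.59 [352.9 204.5] depthpt [ 0.591 -0.142  0.005]
leaf 0.76 [356.2 203.9] depthpt [ 0.593 -0.152  0.007]
jar 0.87 [425.7 232.5] depthpt [ 0.518 -0.308  0.075]
bowl 0.83 [421.  172.2] depthpt [ 0.675 -0.326  0.008]
bowl 0.24 [167.2 167.5] depthpt [0.691 0.348 0.007]
folder 0.62 [169.8 164
[... 959 characters left out ...]
epthpt [ 0.543 -0.325  0.036]
bowl 0.85 [140.2 249.7] depthpt [ 0.681 -0.334  0.003]
bowl 0.58 [378.5 260.3] depthpt [0.693 0.344 0.006]
folder 0.62 [380.2 259.9] depthpt [0.69  0.349 0.007]
board 0.78 [249.2 212.1] depthpt [ 0.528 -0.032  0.002]
{'clock': 1.2, 'q': array([-1.248,  0.477,  0.022,  1.555, -0.012,  1.109, -0.083]), 'joint_vel': array([-0.001,  0.003,  0.001,  0.001,  0.001,  0.001, -0.   ]), 'tau': array([  0.   , -58.272,   1.533, -27.294,  -0.054,   0.01 ,   0.   ]), 'eef_pos': array([0.282, 0.613, 0.248]), 'ee_rot': array([0.547, 1.571, 1.686]), 'contact_force': array([ 0.083, -0.059, -0.195]), 'ft_torque': array([ 0.002, -0.033,  0.001]), 'finger_gap': 0.08783651268404023}
```

View top.

```bash
python3 - <<'E'
import cv2
a=cv2.imread('pics/top0.png'); cv2.imwrite('pics/top0c.png',cv2.resize(a[80:340,90:470],(800,547),interpolation=cv2.INTER_CUBIC))
E
```

```text
(no output)
```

View pics/top0c.png

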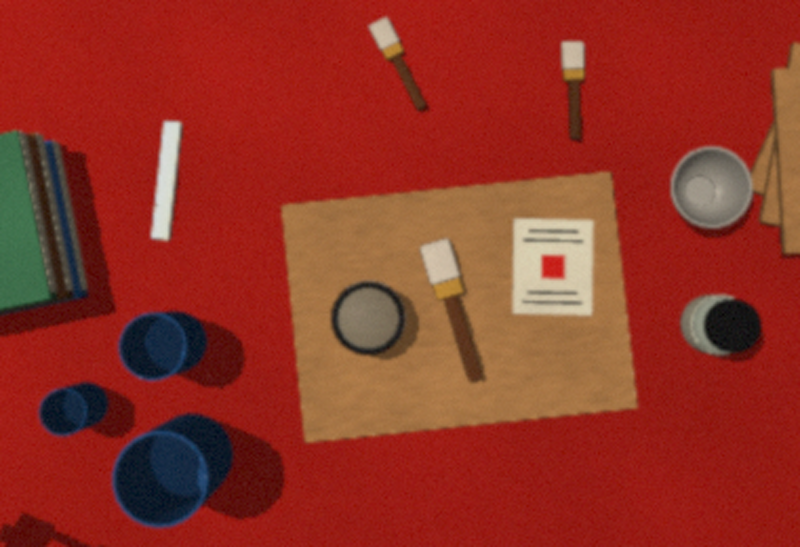

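View pics/scene0.png

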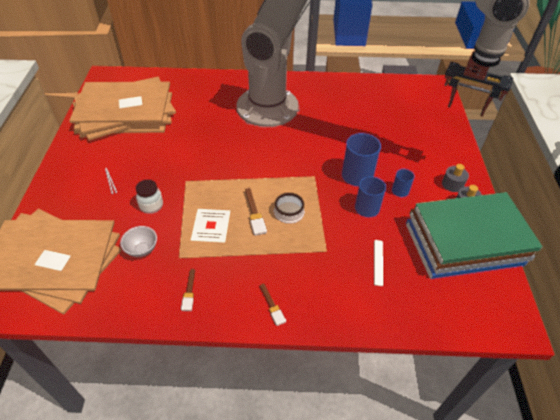

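```bash
python3 - <<'E'
from h import *
np.set_printoptions(precision=4,suppress=True)
print([a for a in dir(r) if a[0]!='_'])
for c in ['top','scene']:
    s=snap(c); P=cloud(s); im=s['img'].astype(int); B,G,R=im[...,0],im[...,1],im[...,2]
    X,Y,Z=P[...,0],P[...,1],P[...,2]
    # brush on board
    reg=(X>.40)&(X<.68)&(Y>-.075)&(Y<.045)
    m=reg&(Z>.011)&(Z<.04)
    q=P[m]; (cx,cy),wh,a=cv2.minAreaRect((q[:,:2]*1000).astype(np.float32)); print(c,'brush',m.sum(),cx,cy,wh,a,'z hi',np.percentile(q[:,2],[10,50,90]))
    ctr=q[:,:2].mean(0); w,v=np.linalg.eigh(np.cov(q[:,:2].T)); ax=v[:,1]*np.sign(v[0,1]); t=(q[:,:2]-ctr)@ax; print('  axis',ax,np.degrees(np.arctan2(ax[1],ax[0])),'ends',ctr+ax*t.min(),ctr+ax*t.max())
    for k in np.arange(t.min(),t.max(),.02):
        g=(t>=k)&(t<k+.02); n=(q[g,:2]-ctr)@np.array([-ax[1],ax[0]]); print('   %.3f w %.3f..%.3f z %.3f'%(k,n.min(),n.max(),np.median(q[g,2])))
    def circ(name,x,y,rr,z0,z1):
        m=((X-x)**2+(Y-y)**2<rr**2)&(Z>z0)&(Z<z1); q=P[m]
        (a,b),rad=cv2.minEnclosingCircle((q[:,:2]*1000).astype(np.float32))
        print(c,name,m.sum(),a,b,rad,'ztop',np.percentile(q[:,2],[50,98]))
    circ('pot',.505,.325,.065,.09,.115); circ('mag',.53,.09,.065,.03,.055)
    circ('mag low',.53,.09,.065,.012,.055); circ('jar',.52,-.32,.06,.07,.1)
    # seal
    m=(R>130)&(G<70)&(abs(X-.58)<.03)&(abs(Y+.142)<.03); print(c,'seal',m.sum(),P[m].mean(0),np.ptp(P[m],0))
    m=reg&(abs(Z-.003)<.006);print('board z',np.median(Z[m]), 'table z',np.median(Z[(X>.7)&(X<.75)&(abs(Y+.05)<.08)]))
E
```

```text
['IKError', 'read_state']
top brush 678 524.9180908203125 7.093132019042969 (180.2928009033203, 78.65797424316406) 12.246557235717773 z hi [0.0171 0.0199 0.0224]
  axis [0.9593 0.2825] 16.41060333845086 ends [ 0.4435 -0.0416] [0.6158 0.0092]
   -0.105 w -0.010..0.008 z 0.021
   -0.085 w -0.010..0.008 z 0.020
   -0.065 w -0.010..0.008 z 0.021
   -0.045 w -0.010..0.008 z 0.021
   -0.025 w -0.010..0.063 z 0.021
   -0.005 w -0.017..0.060 z 0.020
   0.015 w -0.019..0.018 z 0.019
   0.035 w -0.020..0.018 z 0.019
   0.055 w -0.019..0.018 z 0.019
top pot 201 492.894287109375 332.7178649902344 39.500980377197266 ztop [0.0984 0.1022]
top mag 964 522.0652465820312 90.56853485107422 44.760135650634766 ztop [0.0411 0.0464]
top mag low 973 522.4498901367188 89.53511810302734 45.62970733642578 ztop [0.0411 0.0464]
top jar 563 512.1529541015625 -336.746337890625 31.82182502746582 ztop [0.0853 0.0886]
top seal 86 [ 0.5848 -0.1419  0.005 ] [0.0241 0.0227 0.0082]
board z 0.00323480810708765 table z 0.00021022606389209386
scene brush 420 522.1915893554688 4.606925964355469 (194.04055786132812, 76.302001
[... 256 characters left out ...]
..0.009 z 0.022
   -0.041 w -0.009..0.009 z 0.022
   -0.021 w -0.012..0.060 z 0.021
   -0.001 w -0.016..0.017 z 0.021
   0.019 w -0.019..0.019 z 0.020
   0.039 w -0.018..0.020 z 0.020
   0.059 w -0.018..0.018 z 0.019
scene pot 180 494.6851806640625 334.06201171875 41.875221252441406 ztop [0.0974 0.1032]
scene mag 606 522.7634887695312 89.6146469116211 47.055179595947266 ztop [0.0413 0.047 ]
scene mag low 725 524.3709106445312 89.81370544433594 48.46644973754883 ztop [0.0404 0.0469]
scene jar 323 513.0370483398438 -337.4407958984375 33.42573547363281 ztop [0.0855 0.0903]
scene seal 39 [ 0.586  -0.1435  0.0052] [0.0234 0.0222 0.0094]
board z 0.0036715695058999742 table z -0.0009922030356812606
```

Candidates for the brush (top image pixels): on the board (304,225), small ones at (279,112) and (362,122). I choose the board one, which measures 180 mm. Candidates for the pot: (170,243), (130,272) and (181,297). I choose (170,243), whose rim diameter measures 79 mm. The view above already serves as the close crop.

```bash
cat >> h.py <<'E'
from scipy.spatial.transform import Rotation as Ro
def pose(az,tilt=0):
    a=np.radians(az); t=np.radians(tilt); j=np.array([np.cos(a),np.sin(a),0]); f=np.array([np.sin(a),-np.cos(a),0])
    x=np.array([0,0,-np.cos(t)])+np.sin(t)*f; return Ro.from_matrix(np.stack([x,np.cross(j,x),j],1))
def step(p,az,tilt=0):
    st=r.read_state(); R=Ro.from_euler('xyz',st['ee_rot']); d=R.inv().apply(np.array(p)-st['eef_pos'])/.15
    w=(R.inv()*pose(az,tilt)).as_rotvec()/np.pi
    print('t',round(st['clock'],2),'pos',st['eef_pos'].round(4),'q',st['q'].round(2),'F',st['contact_force'].round(1),'gap',round(st['finger_gap'],4))
    print('shift',d.round(3),'max1->',(d/max(1,abs(d).max())).round(3),'turn',w.round(3))
E
python3 -c "
from h import *
step([.531,-.016,.2],106.4)"
```

```text
t 1.3 pos [0.2819 0.6133 0.2477] q [-1.25  0.48  0.02  1.56 -0.01  1.11 -0.08] F [-0.6  0.  -0.4] gap 0.0881
shift [ 0.318 -3.261 -3.119] max1-> [ 0.097 -1.    -0.956] turn [-0.228  0.    -0.   ]
```

Emit:
carry_out:
  plan:
    - [[0,-1,-0.95],[0,0,0],-0.1]
    - [[0,-1,-0.95],[0,0,0],-0.1]
    - [[0,-1,-0.95],[0,0,0],-0.1]
    - [[0,-1,-0.95],[0,0,0],-0.1]
    - [[0,-1,-0.95],[0,0,0],-0.1]
    - [[0,-1,-0.95],[0,0,0],-0.1]
    - [[0,-1,-0.95],[0,0,0],-0.1]
    - [[0,-1,-0.95],[0,0,0],-0.1]
  grip_force: 20

```text
clock: 1.97
eef_pos: [0.3585, 0.4218, 0.2481]
ee_rot: [0.294, 1.57, 1.434]
contact_force: [0.5, 0.3, -0.5]
finger_gap: 0.0407
```

Emit:
carry_out:
  plan:
    - [[0,-1,-0.95],[0,0,0],-0.1]
    - [[0,-1,-0.95],[0,0,0],-0.1]
    - [[0,-1,-0.95],[0,0,0],-0.1]
    - [[0,-1,-0.95],[0,0,0],-0.1]
    - [[0,-1,-0.95],[0,0,0],-0.1]
    - [[0,-1,-0.95],[0,0,0],-0.1]
    - [[0,-1,-0.95],[0,0,0],-0.1]
    - [[0,-1,-0.95],[0,0,0],-0.1]

```text
clock: 2.63
eef_pos: [0.4351, 0.2312, 0.2477]
ee_rot: [0.382, 1.57, 1.524]
contact_force: [-0.2, -0.2, -0.4]
finger_gap: 0.0394
```

Emit:
carry_out:
  plan:
    - [[0,-1,-0.95],[0,0,0],-0.1]
    - [[0,-1,-0.95],[0,0,0],-0.1]
    - [[0,-1,-0.95],[0,0,0],-0.1]
    - [[0,-1,-0.95],[0,0,0],-0.1]
    - [[0,-1,-0.95],[0,0,0],-0.1]
    - [[0,-1,-0.95],[0,0,0],-0.1]
    - [[0,-1,-0.95],[0,0,0],-0.1]
    - [[0,-1,-0.95],[0,0,0],-0.1]

```text
clock: 3.3
eef_pos: [0.5122, 0.0398, 0.2473]
ee_rot: [1.165, 1.57, 2.309]
contact_force: [-0.5, 0.4, -0.4]
finger_gap: 0.0396
```

```bash
python3 -c "
from h import *
step([.531,-.016,.15],106.4)"
```

```text
t 3.3 pos [0.5122 0.0398 0.2473] q [-0.47  0.21  0.32  1.95 -0.08  0.99  1.03] F [-0.5  0.4 -0.4] gap 0.0396
shift [ 0.649 -0.269 -0.287] max1-> [ 0.649 -0.269 -0.287] turn [-0.227  0.    -0.   ]
```

Emit:
carry_out:
  plan:
    - [[0.65,-0.27,-0.285],[-0.227,0,0],-0.1]
    - [[0.65,-0.27,-0.285],[-0.227,0,0],-0.1]
    - [[0.65,-0.27,-0.285],[-0.227,0,0],-0.1]
    - [[0.65,-0.27,-0.285],[-0.227,0,0],-0.1]
    - [[0.65,-0.27,-0.285],[-0.227,0,0],-0.1]
    - [[0.65,-0.27,-0.285],[-0.227,0,0],-0.1]
    - [[0.65,-0.27,-0.285],[-0.227,0,0],-0.1]
    - [[0.65,-0.27,-0.285],[-0.227,0,0],-0.1]

```text
clock: 3.97
eef_pos: [0.5312, -0.0161, 0.15]
ee_rot: [-0.098, 1.57, 1.757]
contact_force: [-0.8, -0.3, -0.2]
finger_gap: 0.0393
```

```bash
python3 -c "
from h import *
step([.531,-.016,.031],106.4)"
```

```text
t 3.97 pos [ 0.5312 -0.0161  0.15  ] q [-0.23  0.37  0.18  2.   -0.09  0.78  1.86] F [-0.8 -0.3 -0.2] gap 0.0393
shift [0.794 0.001 0.   ] max1-> [0.794 0.001 0.   ] turn [-0.001  0.     0.   ]
```

Emit:
carry_out:
  plan:
    - [[0.25,0,0],[0,0,0],-0.1]
    - [[0.5,0,0],[0,0,0],-0.1]
    - [[0.7,0,0],[0,0,0],-0.1]
    - [[0.79,0,0],[0,0,0],-0.1]
    - [[0.79,0,0],[0,0,0],-0.1]
    - [[0.79,0,0],[0,0,0],-0.9]
    - [[0.79,0,0],[0,0,0],-0.9]
    - [[0.79,0,0],[0,0,0],-0.9]
  grip_force: 25

```text
clock: 4.63
eef_pos: [0.5315, -0.0179, 0.032]
ee_rot: [-1.511, 1.57, 0.342]
contact_force: [-0.8, -0.2, 0.8]
finger_gap: 0.023
```

Emit:
carry_out:
  plan:
    - [[0,0,0],[0,0,0],-1]
    - [[0,0,0],[0,0,0],-1]
    - [[-0.25,0,0],[0,0,0],-1]
    - [[-0.5,0,0],[0,0,0],-1]
    - [[-0.75,0,0],[0,0,0],-1]
    - [[-1,0,0],[0,0,0],-1]
    - [[-1,0,0],[0,0,0],-1]
    - [[-1,0,0],[0,0,0],-1]

```text
clock: 5.3
eef_pos: [0.5326, -0.0187, 0.184]
ee_rot: [-1.686, 1.565, 0.167]
contact_force: [-0.7, -0.2, -1.5]
finger_gap: 0.0178
```

```bash
python3 -c "
from h import *
snap('scene','s1.png'); 
step([.48,.1,.3],106.4)"
```

```text
t 5.35 pos [ 0.5312 -0.0186  0.1821] q [-0.24  0.32  0.2   1.98 -0.08  0.85  1.85] F [-1.4  0.2 -1.4] gap 0.0177
shift [-0.786  0.107  0.855] max1-> [-0.786  0.107  0.855] turn [-0.001  0.     0.   ]
```

```bash
python3 -c "
from h import *
step([.47,.12,.32],124,40)"
```

```text
t 5.35 pos [ 0.5312 -0.0186  0.1821] q [-0.24  0.32  0.2   1.98 -0.08  0.85  1.85] F [-1.4  0.2 -1.4] gap 0.0177
shift [-0.92   0.133  1.001] max1-> [-0.918  0.133  1.   ] turn [-0.095 -0.035 -0.22 ]
```

View pics/s1.png

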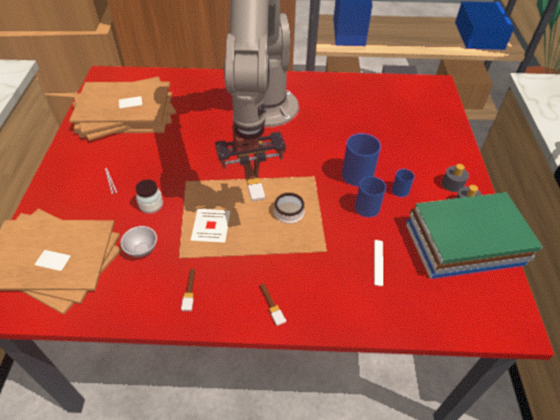

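The brush is held across the handle at about (255,180), and the magnifier is unmoved at (290,207). Next I lift it towards the pot and begin tilting.

Emit:
carry_out:
  plan:
    - [[-0.4,0,0.2],[0,0,-0.03],-1]
    - [[-0.92,0.13,1],[-0.095,-0.035,-0.22],-1]
    - [[-0.92,0.13,1],[-0.095,-0.035,-0.22],-1]
    - [[-0.92,0.13,1],[-0.095,-0.035,-0.22],-1]
    - [[-0.92,0.13,1],[-0.095,-0.035,-0.22],-1]
    - [[-0.92,0.13,1],[-0.095,-0.035,-0.22],-1]
    - [[-0.92,0.13,1],[-0.095,-0.035,-0.22],-1]
    - [[-0.92,0.13,1],[-0.095,-0.035,-0.22],-1]

```text
clock: 6.02
eef_pos: [0.4676, 0.1185, 0.3161]
ee_rot: [-1.567, 0.876, 0.598]
contact_force: [-0.1, -0.6, -1.5]
finger_gap: 0.0177
```

```bash
cat >> h.py <<'E'
def place(h,tilt,az=34.,pot=(.4935,.333)):
    # TCP so the butt centre is at height h above table, handle centred in the pot at mid depth
    R=pose(az+90,tilt).as_matrix(); x=R[:,0]; u=-R[:,1] if R[2,1]<0 else R[:,1]
    f=np.array([np.cos(np.radians(az)),np.sin(np.radians(az)),0]); l=np.pi/2-np.radians(tilt)
    butt=np.array([*pot,h])-f*(.1-max(.0,.02))/2*np.tan(l)
    return butt+.092*u-.019*x
E
python3 -c "
from h import *
print(place(.14,68),place(.025,68))
step(place(.14,68),124,68)"
```

```text
[0.49406894 0.33338375 0.23241844] [0.49406894 0.33338375 0.11741844]
t 6.02 pos [0.4676 0.1185 0.3161] q [-0.5  -0.2   0.23  2.35 -0.5   0.36  2.33] F [-0.1 -0.6 -1.5] gap 0.0177
shift [ 1.038 -0.37   1.087] max1-> [ 0.955 -0.341  1.   ] turn [-0.     0.001 -0.157]
```

```bash
cat > kin.py <<'E'
from h import *
import itertools
from scipy.optimize import least_squares
def fk(q,p,s):
    psi,d1,L1,a1,L2,a2,aw,Lt,phi,ox=p
    T=Ro.from_euler('z',psi+s[0]*q[0]); pos=np.array([0,0,d1]); 
    pos=pos+T.apply([ox,0,0]); T=T*Ro.from_euler('y',q[1])*Ro.from_euler('z',s[1]*q[2])
    pos=pos+T.apply([a1,0,L1]); T=T*Ro.from_euler('y',q[3])
    pos=pos+T.apply([a2,0,0]); T=T*Ro.from_euler('z',s[2]*q[4]); pos=pos+T.apply([0,0,L2]); T=T*Ro.from_euler('y',q[5])
    pos=pos+T.apply([aw,0,0]); T=T*Ro.from_euler('z',s[3]*q[6]+phi); pos=pos+T.apply([0,0,Lt])
    return pos,T*Ro.from_matrix([[0,0,1],[0,1,0],[1,0,0]]@np.diag([1,-1,1]))  # tool x = flange z
E
python3 - <<'E'
from kin import *
st=r.read_state()
D=[([-1.248,.477,.022,1.555,-.011,1.109,-.083],[.282,.613,.248],[.547,1.571,1.686]),
([-.47,.21,.32,1.95,-.08,.99,1.03],[.5122,.0398,.2473],[1.165,1.57,2.309]),
([-.23,.37,.18,2.,-.09,.78,1.86],[.5312,-.0161,.15],[-.098,1.57,1.757]),
(st['q'],st['eef_pos'],st['ee_rot']),
([-.24,.32,.2,1.98,-.08,.85,1.85],[.5312,-.0186,.1821],pose(106.4).as_euler('xyz'))]
best=[]
for s in itertools.product([1,-1],repeat=4):
  for psi0 in ([0,2.4] if s[0]>0 else [0]):
   for phi0 in [0,np.pi/2,np.pi,-np.pi/2]:
    def res(p):
        o=[]
        for q,x,e in D:
            P,T=fk(q,p,s); o+=list((P-x)*5)+list((T.inv()*Ro.from_euler('xyz',e)).as_rotvec())
        return np.array(o+list(.03*(np.array(p)[[3,5,6,9]])))
    f=least_squares(res,[psi0,.36,.42,0,.4,0,.08,.3,phi0,0]); best.append((f.cost,s,f.x,np.abs(res(f.x)).max()))
best.sort(key=lambda b:b[0])
np.set_printoptions(precision=4,suppress=True)
for b in best[:3]: print(b)
np.save('kin.npy',np.array([*best[0][2],*best[0][1]]))
E
```

```text
(np.float64(0.0035796120333567013), (-1, -1, -1, -1), array([-0.0968,  0.2983,  0.4983,  0.0034,  0.4777,  0.0009, -0.019 ,
        0.2751, -3.2353, -0.0042]), np.float64(0.061886005588171776))
(np.float64(0.0035796120333577287), (-1, -1, -1, -1), array([-0.0968,  0.2983,  0.4983,  0.0034,  0.4777,  0.0009, -0.019 ,
        0.2751, -3.2353, -0.0042]), np.float64(0.06188599629859954))
(np.float64(0.0035796120333578094), (-1, -1, -1, -1), array([-0.0968,  0.2983,  0.4983,  0.0034,  0.4777,  0.0009, -0.019 ,
        0.2751,  3.0479, -0.0042]), np.float64(0.061885996275810484))<sys>:0: UserWarning: Gimbal lock detected. Setting third angle to zero since it is not possible to uniquely determine all angles.
```

```bash
python3 - <<'E'
from kin import *
k=np.load('kin.npy'); p,s=k[:10],k[10:]
lo=np.array([-2.96,-.34,-1.41,.24,-1.37,.17,-2.96])+.04; hi=np.array([2.96,2.1,1.46,2.44,4.51,1.92,2.96])-.04
q0=r.read_state()['q']; rng=np.random.default_rng(0)
np.set_printoptions(precision=2,suppress=True)
def ik(P,T,n=10):
    B=None
    for i in range(n):
        x0=np.clip(q0,lo+.01,hi-.01) if i==0 else rng.uniform(lo,hi)
        f=least_squares(lambda q:np.r_[(fk(q,p,s)[0]-P)*5,(fk(q,p,s)[1].inv()*T).as_rotvec(),.003*(q-q0)],x0,bounds=(lo,hi),max_nfev=60)
        e=np.linalg.norm(f.fun[:6]); c=np.linalg.norm(f.x-q0)
        if e<.02 and (B is None or c<B[0]): B=(c,i,f.x)
    return B
for tilt in (60,66,72):
  for az in (-60,-20,10,34,60,100,140):
    B=ik(place(.025,tilt,az),pose(az+90,tilt)); print(tilt,az,B and (round(B[0],2),B[1],B[2]))
E
```

```text
60 -60 (np.float64(3.58), 6, array([-1.8 ,  1.2 ,  1.11,  1.72, -0.01,  1.04, -0.37]))
60 -20 (np.float64(3.04), 4, array([-2.07,  1.41,  1.32,  2.1 , -0.82,  0.32,  0.65]))
60 10 (np.float64(4.69), 2, array([-0.34,  0.65, -0.63,  2.3 ,  2.34,  1.06, -1.13]))
60 34 (np.float64(4.81), 8, array([ 0.47,  1.37, -1.34,  2.37,  2.72,  1.1 , -0.19]))
60 60 (np.float64(4.38), 7, array([ 0.69,  1.48, -1.37,  2.27,  2.48,  0.51,  0.46]))
60 100 (np.float64(2.6), 5, array([ 0.63,  1.29, -1.25,  2.  ,  0.24,  0.5 ,  2.92]))
60 140 (np.float64(4.84), 2, array([-0.63,  0.88,  0.37,  1.58, -0.99,  1.68, -2.11]))
66 -60 (np.float64(3.65), 4, array([-1.85,  1.33,  1.19,  1.69, -0.07,  1.09, -0.34]))
66 -20 (np.float64(4.3), 0, array([-1.73,  0.84,  0.76,  2.09,  1.3 ,  0.63, -1.17]))
66 10 (np.float64(4.65), 4, array([-2.07,  1.42,  1.29,  2.3 ,  3.38,  0.47,  2.92]))
66 34 (np.float64(4.98), 6, array([ 0.47,  1.38, -1.27,  2.4 ,  2.92,  1.13, -0.29]))
66 60 (np.float64(4.54), 7, array([ 0.74,  1.61, -1.37,  2.29,  2.62,  0.5 ,  0.47]))
66 100 (np.float64(2.76), 0, array([ 0.68,  1.43, -1.31,  1.99,  0.31,  0.53,  2.92]))
66 140 (np.float64(4.88), 5, array([-0.58,  0.92,  0.34,  1.54, -1.01,  1.76, -2.11]))
72 -60 (np.float64(3.73), 0, array([-1.89,  1.46,  1.27,  1.66, -0.12,  1.14, -0.3 ]))
72 -20 (np.float64(3.93), 7, array([-2.07,  1.32,  1.19,  2.11,  0.46,  0.28, -0.63]))
72 10 (np.float64(4.93), 2, array([-0.5 ,  0.73, -0.5 ,  2.34,  2.45,  1.35, -1.31]))
72 34 None
72 60 (np.float64(4.65), 8, array([ 0.81,  1.77, -1.37,  2.3 ,  2.71,  0.47,  0.56]))
72 100 (np.float64(2.92), 0, array([ 0.73,  1.58, -1.35,  1.98,  0.37,  0.57,  2.92]))
72 140 (np.float64(4.92), 1, array([-0.53,  0.97,  0.3 ,  1.51, -1.03,  1.84, -2.1 ]))
```

```bash
cat >> kin.py <<'E'
k=np.load('kin.npy'); p,s=k[:10],k[10:]
lo=np.array([-2.96,-.34,-1.41,.24,-1.37,.17,-2.96])+.03; hi=np.array([2.96,2.1,1.46,2.44,4.51,1.92,2.96])-.03
def track(q,way,n=12):
    """way: list of (pos fn of tilt,az), linear in parameters (P,az,tilt); local min-norm tracking"""
    emax=0; (P0,a0,t0)=way[0]; mins=9
    for P1,a1,t1 in way[1:]:
        for w in np.linspace(0,1,n+1)[1:]:
            P=P0+(P1-P0)*w; T=pose(a0+(a1-a0)*w+90,t0+(t1-t0)*w); qp=q
            f=least_squares(lambda x:np.r_[(fk(x,p,s)[0]-P)*5,(fk(x,p,s)[1].inv()*T).as_rotvec(),.01*(x-qp)],np.clip(q,lo+1e-4,hi-1e-4),bounds=(lo,hi),max_nfev=20)
            q=f.x; emax=max(emax,np.linalg.norm(f.fun[:6])); mins=min(mins,(q-lo).min(),(hi-q).min())
        P0,a0,t0=P1,a1,t1
    return q,emax,np.linalg.norm(f.fun[:6]),mins
E
timeout 500 python3 - <<'E'
from kin import *
np.set_printoptions(precision=2,suppress=True)
st=r.read_state(); q0=st['q']; P0=st['eef_pos']
for T in (66,):
  for A in (-140,-100,-80,-60,-40,-20,0,80,100,120,140,160):
    H=place(.19,T,A)
    w=[(P0,34,40),(H,A,10) if abs(A-34)<=130 else (H,34,10),(H,A,10),(H,A,T),(place(.025,T,A),A,T)]
    q,e,ef,m=track(q0,w,8); print(T,A,'emax %.3f end %.3f margin %.2f'%(e,ef,m),q)
E
```

```text
66 -140 emax 0.405 end 0.196 margin 0.00 [-0.82  1.    0.16  1.23 -0.    1.89 -1.51]
66 -100 emax 0.003 end 0.000 margin 0.00 [-1.45  1.27  0.97  1.29 -0.07  1.76 -0.69]
66 -80 emax 0.000 end 0.000 margin 0.00 [-0.95  0.93 -0.09  1.46  0.8   1.73 -1.17]
66 -60 emax 0.000 end 0.000 margin 0.09 [-0.96  0.84 -0.15  1.67  1.05  1.55 -1.15]
66 -40 emax 0.000 end 0.000 margin 0.09 [-1.01  0.75 -0.12  1.89  1.29  1.34 -1.16]
66 -20 emax 0.000 end 0.000 margin 0.09 [-1.03  0.67 -0.08  2.09  1.63  1.14 -1.24]
66 0 emax 0.000 end 0.000 margin 0.10 [-0.97  0.61 -0.05  2.26  2.1   1.02 -1.39]
66 80 emax 0.152 end 0.000 margin 0.00 [ 0.75  1.52 -1.32  2.17  1.31  0.2   1.86]
66 100 emax 0.121 end 0.000 margin 0.00 [ 0.68  1.43 -1.3   1.99  0.29  0.53  2.93]
66 120 emax 0.154 end 0.062 margin 0.00 [ 0.58  1.51 -1.38  1.79  0.39  0.96  2.93]
66 140 emax 0.230 end 0.219 margin 0.00 [ 0.42  1.49 -1.38  1.59  0.38  1.31  2.93]
66 160 emax 0.367 end 0.367 margin 0.00 [ 0.25  1.51 -1.38  1.39  0.38  1.66  2.93]
```

```bash
timeout 500 python3 - <<'E'
from kin import *
np.set_printoptions(precision=3,suppress=True)
# pots: from pre-motion style clouds of now (scene view)
for c in ['scene','top']:
    P=cloud(snap(c)).reshape(-1,3)
    for n,x,y,rr,z0,z1 in [('big',.37,.30,.09,.11,.19),('small',.43,.425,.05,.05,.095),('mid',.4935,.333,.05,.085,.115)]:
        q=P[(np.hypot(P[:,0]-x,P[:,1]-y)<rr)&(P[:,2]>z0)&(P[:,2]<z1)]
        if len(q)>5: zt=np.percentile(q[:,2],95); g=q[q[:,2]>zt-.012]; a,b=cv2.minEnclosingCircle((g[:,:2]*1000).astype(np.float32)); print(c,n,len(q),a,b,'ztop',zt)
st=r.read_state(); q0=st['q']; P0=st['eef_pos']
for A in (-90,-80,-70,-60):
  for T in (60,66):
    H=place(.19,T,A)
    q,e,ef,m=track(q0,[(P0,34,40),(H,A,10),(H,A,T),(place(.045,T,A),A,T)],8); print(T,A,'emax %.3f end %.3f margin %.2f'%(e,ef,m),q)
E
```

```text
scene big 484 (352.9421691894531, 314.05352783203125) 55.869266510009766 ztop 0.13711792758185565
scene small 180 (416.6061096191406, 445.54669189453125) 30.659696578979492 ztop 0.07393816657684166
scene mid 237 (493.8337707519531, 330.5429382324219) 42.1561393737793 ztop 0.10237855430427259
top big 570 (351.0709228515625, 312.5831604003906) 52.93000411987305 ztop 0.136562607005568
top small 190 (416.24609375, 444.623046875) 28.22408676147461 ztop 0.07362370352260707
top mid 234 (493.03997802734375, 332.7825012207031) 39.562591552734375 ztop 0.10178693652202365
60 -90 emax 0.000 end 0.000 margin 0.00 [-0.943  0.891 -0.012  1.42   0.619  1.72  -1.158]
66 -90 emax 0.000 end 0.000 margin 0.00 [-1.139  0.962  0.27   1.375  0.503  1.733 -1.037]
60 -80 emax 0.000 end 0.000 margin 0.05 [-0.867  0.857 -0.179  1.508  0.805  1.683 -1.17 ]
66 -80 emax 0.000 end 0.000 margin 0.00 [-0.946  0.901 -0.093  1.468  0.8    1.744 -1.149]
60 -70 emax 0.000 end 0.000 margin 0.09 [-0.902  0.812 -0.168  1.603  0.9    1.581 -1.124]
66 -70 emax 0.000 end 0.000 margin 0.09 [-0.936  0.858 -0.153  1.57   0.934  1.668 -1.14 ]
60 -60 emax 0.000 end 0.000 margin 0.09 [-0.932  0.765 -0.155  1.702  1.001  1.474 -1.092]
66 -60 emax 0.000 end 0.000 margin 0.09 [-0.968  0.81  -0.143  1.677  1.039  1.56  -1.12 ]
```

```bash
python3 - <<'E'
from h import *
H=place(.19,62,-80); print(H,place(.035,62,-80))
st=r.read_state(); step((st['eef_pos']+H)/2+[0,0,.02],-20+90,15)
E
```

```text
[0.49439377 0.32793119 0.28015114] [0.49439377 0.32793119 0.12515114]
t 6.12 pos [0.4695 0.1198 0.3178] q [-0.49 -0.2   0.23  2.35 -0.49  0.37  2.31] F [0.7 0.4 0.5] gap 0.0177
shift [ 0.287 -0.355  0.529] max1-> [ 0.287 -0.355  0.529] turn [0.268 0.14  0.126]
```

Emit:
carry_out:
  plan:
    - [[0.29,-0.35,0.53],[0.268,0.14,0.126],-1]
    - [[0.29,-0.35,0.53],[0.268,0.14,0.126],-1]
    - [[0.29,-0.35,0.53],[0.268,0.14,0.126],-1]
    - [[0.29,-0.35,0.53],[0.268,0.14,0.126],-1]
    - [[0.29,-0.35,0.53],[0.268,0.14,0.126],-1]
    - [[0.29,-0.35,0.53],[0.268,0.14,0.126],-1]
    - [[0.29,-0.35,0.53],[0.268,0.14,0.126],-1]
    - [[0.29,-0.35,0.53],[0.268,0.14,0.126],-1]

```text
clock: 6.78
eef_pos: [0.4836, 0.2248, 0.3196]
ee_rot: [-1.452, 1.111, 0.234]
contact_force: [0.3, -0.3, -0.2]
finger_gap: 0.018
```

```bash
python3 - <<'E'
from h import *
step(place(.19,62,-80),10,15)
E
```

```text
t 6.78 pos [0.4836 0.2248 0.3196] q [-0.21 -0.01 -0.44  2.09  0.29  0.66  0.84] F [ 0.3 -0.3 -0.2] gap 0.018
shift [ 0.338 -0.011  0.658] max1-> [ 0.338 -0.011  0.658] turn [0.449 0.183 0.037]
```

Emit:
carry_out:
  plan:
    - [[0.34,0,0.66],[0.449,0.183,0.037],-1]
    - [[0.34,0,0.66],[0.449,0.183,0.037],-1]
    - [[0.34,0,0.66],[0.449,0.183,0.037],-1]
    - [[0.34,0,0.66],[0.449,0.183,0.037],-1]
    - [[0.34,0,0.66],[0.449,0.183,0.037],-1]
    - [[0.34,0,0.66],[0.449,0.183,0.037],-1]
    - [[0.34,0,0.66],[0.449,0.183,0.037],-1]
    - [[0.34,0,0.66],[0.449,0.183,0.037],-1]

```text
clock: 7.45
eef_pos: [0.4923, 0.3283, 0.2787]
ee_rot: [-1.387, 1.231, -0.531]
contact_force: [0.3, 0.1, -0.3]
finger_gap: 0.0178
```

```bash
python3 - <<'E'
from h import *
step(place(.19,62,-80),10,30)
E
```

```text
t 7.45 pos [0.4923 0.3283 0.2787] q [-0.5   0.3  -0.44  1.81  0.53  1.08 -0.33] F [ 0.3  0.1 -0.3] gap 0.0178
shift [-0.005 -0.015  0.007] max1-> [-0.005 -0.015  0.007] turn [ 0.193  0.109 -0.065]
```

Emit:
carry_out:
  plan:
    - [[0,0,0],[0.193,0.109,-0.065],-1]
    - [[0,0,0],[0.193,0.109,-0.065],-1]
    - [[0,0,0],[0.193,0.109,-0.065],-1]
    - [[0,0,0],[0.193,0.109,-0.065],-1]
    - [[0,0,0],[0.193,0.109,-0.065],-1]
    - [[0,0,0],[0.193,0.109,-0.065],-1]
    - [[0,0,0],[0.193,0.109,-0.065],-1]
    - [[0,0,0],[0.193,0.109,-0.065],-1]

```text
clock: 8.12
eef_pos: [0.4926, 0.3278, 0.2781]
ee_rot: [-1.57, 1.045, -1.387]
contact_force: [-0.2, 0.5, -0.9]
finger_gap: 0.0177
```

```bash
python3 - <<'E'
from h import *
step(place(.19,62,-80),10,62)
E
```

```text
t 8.12 pos [0.4926 0.3278 0.2781] q [-0.68  0.49 -0.3   1.57  0.5   1.51 -0.93] F [-0.2  0.5 -0.9] gap 0.0177
shift [-0.011 -0.008  0.012] max1-> [-0.011 -0.008  0.012] turn [ 0.002  0.002 -0.177]
```

Emit:
carry_out:
  plan:
    - [[-0.01,-0.01,0.01],[0,0,-0.177],-1]
    - [[-0.01,-0.01,0.01],[0,0,-0.177],-1]
    - [[-0.01,-0.01,0.01],[0,0,-0.177],-1]
    - [[-0.01,-0.01,0.01],[0,0,-0.177],-1]
    - [[-0.01,-0.01,0.01],[0,0,-0.177],-1]
    - [[-0.01,-0.01,0.01],[0,0,-0.177],-1]
    - [[-0.01,-0.01,0.01],[0,0,-0.177],-1]
    - [[-0.01,-0.01,0.01],[0,0,-0.177],-1]

```text
clock: 8.78
eef_pos: [0.4938, 0.3265, 0.2826]
ee_rot: [-1.569, 0.493, -1.387]
contact_force: [0.3, 0.2, -1.6]
finger_gap: 0.0177
```

```bash
python3 - <<'E'
from h import *
a=snap('scene')['img']; b=snap('top')['img']
o=np.hstack([cv2.resize(a[70:270,300:470],(400,470)),cv2.resize(b[130:330,110:280],(400,470))]); cv2.imwrite('pics/t2.png',o)
P=cloud(snap('scene')).reshape(-1,3)
q=P[(np.hypot(P[:,0]-.494,P[:,1]-.333)<.1)&(P[:,2]>.17)]; print(q[:,2].min(),q[:,2].max())
step(place(.035,62,-80),10,62)
E
```

```text
0.19224235363605413 0.379910598504399
t 8.93 pos [0.4938 0.3262 0.2831] q [-0.92  0.71 -0.15  1.46  0.72  1.89 -1.01] F [-0.5 -0.2 -0.8] gap 0.0175
shift [0.489 0.933 0.003] max1-> [0.489 0.933 0.003] turn [ 0.     0.002 -0.001]
```

View pics/t2.png

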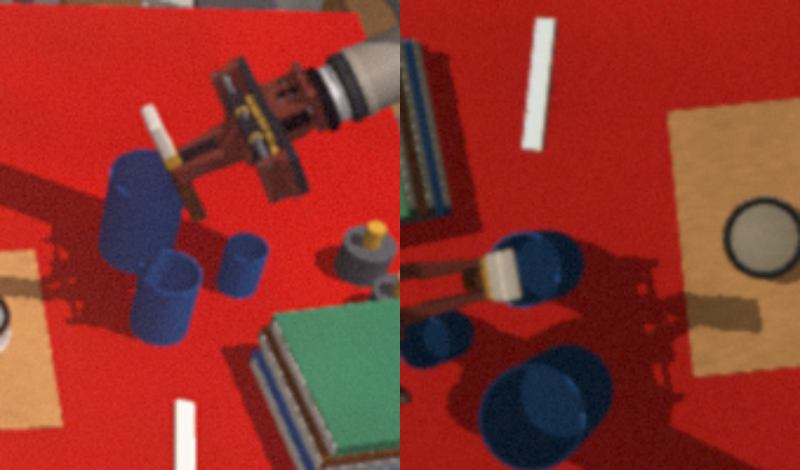

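```bash
python3 - <<'E'
from h import *
np.set_printoptions(precision=4,suppress=True)
st=r.read_state(); R=Ro.from_euler('xyz',st['ee_rot']).as_matrix(); u=-R[:,1] if R[2,1]<0 else R[:,1]
C=st['eef_pos']+.019*R[:,0]
for c in ['scene','top']:
    s=snap(c); P=cloud(s); m=(P[...,2]>.28)&(s['img'].min(-1)>120)&(np.hypot(P[...,0]-.494,P[...,1]-.333)<.12)
    q=P[m]; m2=q-C; print(c,m.sum(),'along u',np.percentile(m2@u,[2,98]),'along tool x',np.percentile(m2@R[:,0],[2,50,98]),'jaw',np.percentile(m2@R[:,2],[2,98]))
print('butt pred',C-.092*u)
E
```

```text
scene 142 along u [0.0294 0.0903] along tool x [-0.1784 -0.0001  0.0075] jaw [-0.0151  0.0205]
top 214 along u [0.031  0.0907] along tool x [-0.1783 -0.004   0.0048] jaw [-0.0162  0.0162]
butt pred [0.4892 0.3526 0.1931]
```

Emit:
carry_out:
  plan:
    - [[0.08,0.15,0],[0,0,0],-1]
    - [[0.16,0.31,0],[0,0,0],-1]
    - [[0.24,0.46,0],[0,0,0],-1]
    - [[0.32,0.61,0],[0,0,0],-1]
    - [[0.4,0.76,0],[0,0,0],-1]
    - [[0.45,0.86,0],[0,0,0],-1]
    - [[0.49,0.93,0],[0,0,0],-1]
    - [[0.49,0.93,0],[0,0,0],-1]

```text
clock: 9.7
eef_pos: [0.4924, 0.327, 0.1222]
ee_rot: [-1.573, 0.488, -1.389]
contact_force: [-0.3, -0.1, -0.7]
finger_gap: 0.0174
```

```bash
python3 - <<'E'
from h import *
step(place(.035,62,-80),10,62)
a=snap('scene')['img']; b=snap('top')['img']
o=np.hstack([cv2.resize(a[70:270,300:470],(400,470)),cv2.resize(b[130:330,110:280],(400,470))]); cv2.imwrite('pics/t3.png',o)
E
```

```text
t 9.7 pos [0.4924 0.327  0.1222] q [-0.92  0.91 -0.15  1.5   0.71  1.71 -1.16] F [-0.3 -0.1 -0.7] gap 0.0174
shift [-0.012 -0.016  0.014] max1-> [-0.012 -0.016  0.014] turn [0.002 0.002 0.   ]
```

View pics/t3.png

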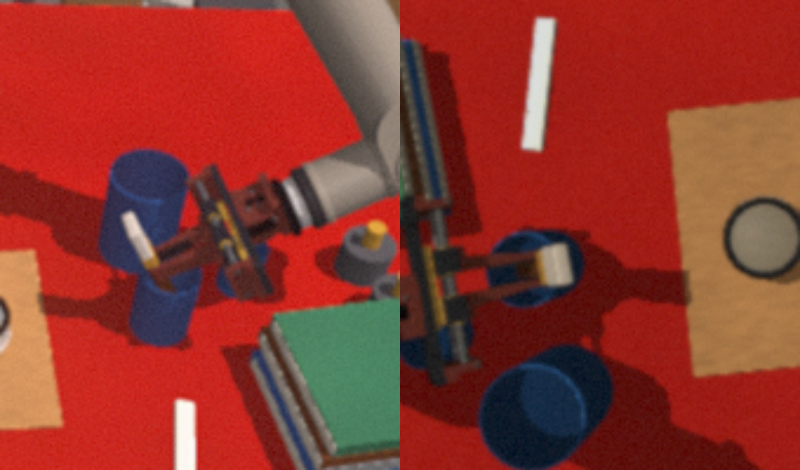

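Emit:
carry_out:
  plan:
    - [[0.02,0.035,0],[0,0,0],-1]
    - [[0.02,0.035,0],[0,0,0],-1]
    - [[0.02,0.035,0],[0,0,0],-0.3]
    - [[0.02,0.035,0],[0,0,0],-0.3]
    - [[0.02,0.035,0],[0,0,0],-0.3]
    - [[0.02,0.035,0],[0,0,0],-0.3]
    - [[0.02,0.035,0],[0,0,0],-0.3]
    - [[0.02,0.035,0],[0,0,0],-0.3]

```text
clock: 10.47
eef_pos: [0.4929, 0.3276, 0.1181]
ee_rot: [-1.571, 0.49, -1.388]
contact_force: [-0.3, -0.6, -0.7]
finger_gap: 0.0307
```

Emit:
carry_out:
  plan:
    - [[-0.1,0,0],[0,0,0],-0.3]
    - [[-0.25,0,0],[0,0,0],-0.3]
    - [[-0.4,0,0],[0,0,0],-0.3]
    - [[-0.55,0,0],[0,0,0],-0.3]
    - [[-0.7,0,0],[0,0,0],-0.3]
    - [[-0.7,0,0],[0,0,0],-0.3]
    - [[-0.7,0,0],[0,0,0],-0.3]
    - [[-0.7,0,0],[0,0,0],-0.3]

```text
clock: 11.13
eef_pos: [0.4763, 0.4178, 0.1671]
ee_rot: [-1.571, 0.489, -1.388]
contact_force: [-0.1, 0.6, 0.1]
finger_gap: 0.0308
```

```bash
python3 - <<'E'
from h import *
a=snap('scene')['img']; b=snap('top')['img']
o=np.hstack([cv2.resize(a[70:270,300:470],(400,470)),cv2.resize(b[130:330,110:280],(400,470))]); cv2.imwrite('pics/t4.png',o)
st=r.read_state(); step(st['eef_pos']+[0,0,.14],10,10)
E
```

```text
t 11.23 pos [0.4766 0.4171 0.1671] q [-1.02  0.94 -0.13  1.3   0.66  1.87 -1.1 ] F [-0.1  0.2  0.1] gap 0.0305
shift [-0.438 -0.824 -0.   ] max1-> [-0.438 -0.824 -0.   ] turn [0.002 0.001 0.289]
```

View pics/t4.png

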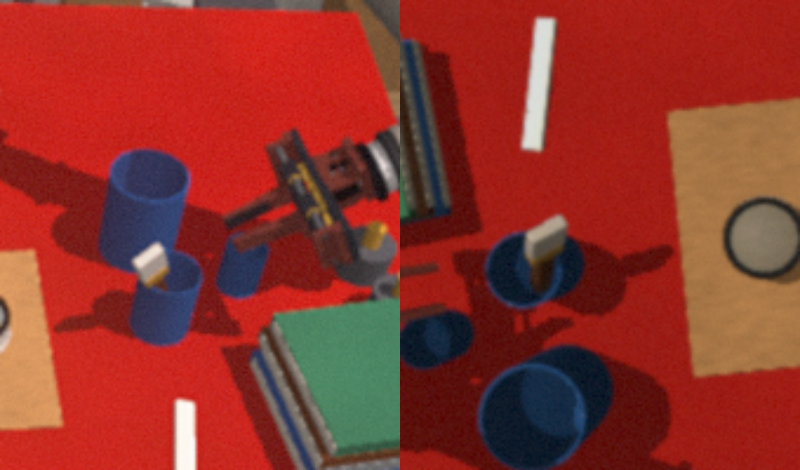

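Emit:
carry_out:
  plan:
    - [[-0.44,-0.82,0],[0,0,0.1],-0.3]
    - [[-0.44,-0.82,0],[0,0,0.289],-0.3]
    - [[-0.44,-0.82,0],[0,0,0.289],-0.3]
    - [[-0.44,-0.82,0],[0,0,0.289],-0.3]
    - [[-0.44,-0.82,0],[0,0,0.289],-0.3]
    - [[-0.44,-0.82,0],[0,0,0.289],-0.3]
    - [[-0.44,-0.82,0],[0,0,0.289],-0.3]
    - [[-0.44,-0.82,0],[0,0,0.289],-0.3]

```text
clock: 11.9
eef_pos: [0.4789, 0.4147, 0.3091]
ee_rot: [-1.545, 1.403, -1.37]
contact_force: [1.2, -0.3, 0.1]
finger_gap: 0.031
```

```bash
python3 - <<'E'
from h import *
step([.503,.162,.31],15.1)
E
```

```text
t 11.9 pos [0.4789 0.4147 0.3091] q [-0.65  0.43 -0.33  1.51  0.26  1.35 -0.85] F [ 1.2 -0.3  0.1] gap 0.031
shift [ 0.276 -1.664 -0.136] max1-> [ 0.166 -1.    -0.081] turn [-0.028 -0.001  0.054]
```

Emit:
carry_out:
  plan:
    - [[0.14,-0.83,-0.07],[-0.028,0,0.054],0.36]
    - [[0.14,-0.83,-0.07],[-0.028,0,0.054],0.36]
    - [[0.14,-0.83,-0.07],[-0.028,0,0.054],0.36]
    - [[0.14,-0.83,-0.07],[-0.028,0,0.054],0.36]
    - [[0.14,-0.83,-0.07],[-0.028,0,0.054],0.36]
    - [[0.14,-0.83,-0.07],[-0.028,0,0.054],0.36]
    - [[0.14,-0.83,-0.07],[-0.028,0,0.054],0.36]
    - [[0.14,-0.83,-0.07],[-0.028,0,0.054],0.36]

```text
clock: 12.57
eef_pos: [0.4879, 0.2947, 0.3075]
ee_rot: [-2.879, 1.562, -2.606]
contact_force: [-0.6, -0.6, -0.5]
finger_gap: 0.0597
```

```bash
python3 - <<'E'
from h import *
np.set_printoptions(precision=4,suppress=True)
step([.503,.162,.19],15.1)
for c in ['top','scene']:
    s=snap(c); P=cloud(s); X,Y,Z=P[...,0],P[...,1],P[...,2]; im=s['img'].astype(int)
    m=(np.hypot(X-.5225,Y-.09)<.06)&(Z>.03)&(Z<.055); q=P[m]; a,b=cv2.minEnclosingCircle((q[:,:2]*1000).astype(np.float32)); print(c,'mag',a,b)
    m=(im[...,2]>110)&(im[...,1]<80)&(abs(X-.585)<.03)&(abs(Y+.142)<.03); uv=np.argwhere(m); (rc,cc),_,_=cv2.minAreaRect(uv.astype(np.float32)); print('seal px',cc,rc,len(uv),at_z(s,cc,rc,.004),'net',[at_z(s,*d['xy'],.004)[:2] for d in nets.place_of(c,'seal')[:2]],'lens',[at_z(s,*d['xy'],.042)[:2] for d in nets.place_of(c,'lens')[:1]])
E
```

```text
t 12.57 pos [0.4879 0.2947 0.3075] q [-0.36  0.28 -0.35  1.71  0.1   1.17 -0.47] F [-0.6 -0.6 -0.5] gap 0.0597
shift [ 0.786 -0.878 -0.135] max1-> [ 0.786 -0.878 -0.135] turn [ 0.003 -0.003  0.001]
top mag (521.9920654296875, 90.53060913085938) 44.758079528808594
seal px 352.0 206.5 87 [ 0.5842 -0.1418  0.004 ] net [array([ 0.5877, -0.1373]), array([0.4935, 0.3261])] lens [array([0.5184, 0.0998])]
scene mag (522.8200073242188, 88.69103240966797) 47.203609466552734
seal px 210.5 224.5 45 [ 0.5842 -0.1432  0.004 ] net [array([ 0.5894, -0.1392])] lens [array([0.5217, 0.0969])]
```

Emit:
carry_out:
  plan:
    - [[0,-0.28,-0.04],[0,0,0],0.36]
    - [[0,-0.55,-0.08],[0,0,0],0.36]
    - [[0.2,-0.88,-0.135],[0,0,0],0.36]
    - [[0.79,-0.88,-0.135],[0,0,0],0.36]
    - [[0.79,-0.88,-0.135],[0,0,0],0.36]
    - [[0.79,-0.88,-0.135],[0,0,0],0.36]
    - [[0.79,-0.88,-0.135],[0,0,0],0.36]
    - [[0.79,-0.88,-0.135],[0,0,0],0.36]

```text
clock: 13.53
eef_pos: [0.5035, 0.16, 0.1896]
ee_rot: [-2.857, 1.562, -2.587]
contact_force: [-0.5, -0.5, 0.0]
finger_gap: 0.0599
```

```bash
python3 - <<'E'
from h import *
step([.5025,.163,.041],15.1)
E
```

```text
t 13.53 pos [0.5035 0.16   0.1896] q [-0.19  0.33 -0.28  1.94  0.12  0.9  -0.26] F [-0.5 -0.5  0. ] gap 0.0599
shift [0.991 0.024 0.008] max1-> [0.991 0.024 0.008] turn [ 0.002 -0.003  0.001]
```

Emit:
carry_out:
  plan:
    - [[0.2,0.024,0.008],[0.002,-0.003,0.001],0.36]
    - [[0.4,0.024,0.008],[0.002,-0.003,0.001],0.36]
    - [[0.6,0.024,0.008],[0.002,-0.003,0.001],0.36]
    - [[0.8,0.024,0.008],[0.002,-0.003,0.001],0.36]
    - [[0.93,0.024,0.008],[0.002,-0.003,0.001],0.36]
    - [[0.99,0.024,0.008],[0.002,-0.003,0.001],0.36]
    - [[0.99,0.024,0.008],[0.002,-0.003,0.001],0.36]
    - [[0.99,0.024,0.008],[0.002,-0.003,0.001],0.36]

```text
clock: 14.2
eef_pos: [0.5041, 0.1639, 0.0427]
ee_rot: [0.186, 1.567, 0.45]
contact_force: [0.2, 0.1, -0.3]
finger_gap: 0.0597
```

```bash
python3 - <<'E'
from h import *
d=np.array([.0630,-.2325]); d/=np.linalg.norm(d); print(d)
for k in (.0435,): step([*(np.array([.522,.0905])-k*d),.041],15.1); step([*(np.array([.585,-.142])-k*d),.041],15.1)
E
```

```text
[ 0.26153634 -0.96519363]
t 14.2 pos [0.5041 0.1639 0.0427] q [-0.25  0.54 -0.23  2.04  0.22  0.58 -0.36] F [ 0.2  0.1 -0.3] gap 0.0597
shift [ 0.011 -0.214 -0.013] max1-> [ 0.011 -0.214 -0.013] turn [ 0.     0.001 -0.   ]
t 14.2 pos [0.5041 0.1639 0.0427] q [-0.25  0.54 -0.23  2.04  0.22  0.58 -0.36] F [ 0.2  0.1 -0.3] gap 0.0597
shift [ 0.01  -1.82  -0.013] max1-> [ 0.005 -1.    -0.007] turn [ 0.     0.001 -0.   ]
```

Emit:
carry_out:
  plan:
    - [[0.01,-0.12,-0.013],[0,0,0],0.36]
    - [[0.01,-0.18,-0.013],[0,0,0],0.36]
    - [[0.01,-0.22,-0.013],[0,0,0],0.36]
    - [[0.01,-0.27,-0.013],[0,0,0],0.36]
    - [[0.01,-0.34,-0.013],[0,0,0],0.36]
    - [[0.01,-0.41,-0.013],[0,0,0],0.36]
    - [[0.01,-0.48,-0.013],[0,0,0],0.36]
    - [[0.01,-0.55,-0.013],[0,0,0],0.36]
  grip_force: 60

```text
clock: 14.87
eef_pos: [0.5237, 0.0848, 0.0412]
ee_rot: [0.459, 1.565, 0.725]
contact_force: [-1.2, 5.7, 5.9]
finger_gap: 0.0596
```

```bash
cat >> h.py <<'E'
def mag(x,y):
    for c in ['top','scene']:
        s=snap(c); P=cloud(s); X,Y,Z=P[...,0],P[...,1],P[...,2]
        g=cv2.cvtColor(s['img'],cv2.COLOR_BGR2GRAY)
        m=(np.hypot(X-x,Y-y)<.06)&(Z>.03)&(Z<.052); q=P[m]
        w=(np.hypot(X-x,Y-y)<.06)&(Z>.03)&(Z<.052)&(g<60); qq=P[w][:,:2]
        f=np.linalg.lstsq(np.c_[2*qq,np.ones(len(qq))],(qq**2).sum(1),rcond=None)[0]
        print(c,cv2.minEnclosingCircle((q[:,:2]*1000).astype(np.float32)),'rim fit',len(qq),f[:2],'mean z',q[:,2].mean())
E
python3 - <<'E'
from h import *
np.set_printoptions(precision=4,suppress=True)
mag(.535,.04)
step([.585+.0435*-.2615,-.142+.0435*.9652,.041],15.1)
E
```

```text
top ((540.4387817382812, 30.87940216064453), 41.55392837524414) rim fit 119 [0.5357 0.0409] mean z 0.04046054164122945
scene ((538.0816040039062, 46.53389358520508), 51.580875396728516) rim fit 103 [0.5384 0.0423] mean z 0.040710290729800404
t 14.97 pos [0.5242 0.0824 0.041 ] q [-0.09  0.55 -0.23  2.04  0.22  0.58 -0.21] F [2.3 0.7 0.7] gap 0.0592
shift [-0.001 -1.26   0.003] max1-> [-0.001 -1.     0.002] turn [-0.     0.002 -0.   ]
```

Emit:
carry_out:
  plan:
    - [[0,-0.06,0],[0,0,0],0.36]
    - [[0,-0.13,0],[0,0,0],0.36]
    - [[0,-0.2,0],[0,0,0],0.36]
    - [[0,-0.27,0],[0,0,0],0.36]
    - [[0,-0.34,0],[0,0,0],0.36]
    - [[0,-0.41,0],[0,0,0],0.36]
    - [[0,-0.48,0],[0,0,0],0.36]
    - [[0,-0.55,0],[0,0,0],0.36]

```text
clock: 15.63
eef_pos: [0.5444, 0.005, 0.0405]
ee_rot: [0.612, 1.567, 0.878]
contact_force: [-0.9, 5.9, 5.9]
finger_gap: 0.0596
```

Emit:
carry_out:
  plan:
    - [[0,-0.06,0],[0,0,0],0.36]
    - [[0,-0.13,0],[0,0,0],0.36]
    - [[0,-0.2,0],[0,0,0],0.36]
    - [[0,-0.27,0],[0,0,0],0.36]
    - [[0,-0.34,0],[0,0,0],0.36]
    - [[0,-0.4,0],[0,0,0],0.36]
    - [[0,-0.44,0],[0,0,0],0.36]
    - [[0,-0.46,0],[0,0,0],0.36]

```text
clock: 16.3
eef_pos: [0.5624, -0.0623, 0.0404]
ee_rot: [0.602, 1.567, 0.867]
contact_force: [-1.3, 6.3, 7.7]
finger_gap: 0.0597
```

```bash
python3 - <<'E'
from h import *
np.set_printoptions(precision=4,suppress=True)
mag(.575,-.105)
step([.585+.0435*-.2615,-.142+.0435*.9652,.041],15.1)
E
```

```text
top ((0.0, 0.0), 0.0) rim fit 0 [0. 0.] mean z nan
scene ((580.1610107421875, -98.8165283203125), 52.3358039855957) rim fit 84 [ 0.5771 -0.1054] mean z 0.04071781835463131
t 16.4 pos [ 0.5625 -0.0625  0.0404] q [ 0.18  0.59 -0.23  1.95  0.22  0.62  0.07] F [-0.2  4.2  5.4] gap 0.0598
shift [-0.004 -0.261  0.006] max1-> [-0.004 -0.261  0.006] turn [ 0.     0.001 -0.   ]h.py:38: RuntimeWarning: Mean of empty slice.
  print(c,cv2.minEnclosingCircle((q[:,:2]*1000).astype(np.float32)),'rim fit',len(qq),f[:2],'mean z',q[:,2].mean())
  ret = ret.dtype.type(ret / rcount)
```

Emit:
carry_out:
  plan:
    - [[0,-0.05,0],[0,0,0],0.36]
    - [[0,-0.1,0],[0,0,0],0.36]
    - [[0,-0.15,0],[0,0,0],0.36]
    - [[0,-0.19,0],[0,0,0],0.36]
    - [[0,-0.22,0],[0,0,0],0.36]
    - [[0,-0.235,0],[0,0,0],0.36]
    - [[0,-0.245,0],[0,0,0],0.36]
    - [[0,-0.25,0],[0,0,0],0.36]

```text
clock: 17.07
eef_pos: [0.572, -0.0974, 0.0404]
ee_rot: [0.821, 1.567, 1.087]
contact_force: [-3.4, 6.4, 6.8]
finger_gap: 0.0598
```

Emit:
carry_out:
  plan:
    - [[0,0.1,0],[0,0,0],0.36]
    - [[0,0.3,0],[0,0,0],0.36]
    - [[0,0.5,0],[0,0,0],0.36]
    - [[0,0.7,0],[0,0,0],0.36]
    - [[0,0.95,0],[0,0,0],0.36]
    - [[0,0.95,0],[0,0,0],0.36]
    - [[0,0.95,0],[0,0,0],0.36]
    - [[0,0.95,0],[0,0,0],0.36]

```text
clock: 17.73
eef_pos: [0.5346, 0.037, 0.0397]
ee_rot: [-0.396, 1.569, -0.132]
contact_force: [0.3, 1.0, 0.6]
finger_gap: 0.0597
```

```bash
python3 - <<'E'
from h import *
np.set_printoptions(precision=4,suppress=True)
mag(.585,-.141)
for c in ['top','scene']:
    s=snap(c,c+'5.png'); print(c,'lens',[at_z(s,*d['xy'],.042)[:2] for d in nets.place_of(c,'lens')[:2]],'seal',[(d['xy'],at_z(s,*d['xy'],.004)[:2]) for d in nets.place_of(c,'seal')[:2]])
    # leaf centre in the initial picture
    s0=cv2.imread(f'pics/{c}0.png').astype(int); m=(s0.min(-1)>90)
    n,l,st,ct=cv2.connectedComponentsWithStats(m.astype(np.uint8)); 
    for i in range(1,n):
        p=at_z(s,*ct[i],.004)
        if st[i,4]>100 and np.hypot(p[0]-.585,p[1]+.142)<.05: mm=np.argwhere(l==i)[:,::-1].astype(np.float32); print('leaf',st[i],at_z(s,*cv2.minAreaRect(mm)[0],.004))
    # subpixel seal: redness-weighted centroid in initial image
    w=np.clip(s0[...,2]-1.0*s0[...,1]-0,0,None); u0,v0=(352,206) if c=='top' else (210.5,224.5)
    uu,vv=np.meshgrid(np.arange(560),np.arange(420)); k=7; w=w*(abs(uu-u0)<=k+1)*(abs(vv-v0)<=k+1); w=np.clip(w-60,0,None)
    print('seal c',at_z(s,(w*uu).sum()/w.sum(),(w*vv).sum()/w.sum(),.004))
i=[cv2.resize(cv2.imread('pics/top5.png')[170:250,300:400],(400,320)),cv2.resize(cv2.imread('pics/scene5.png')[180:260,160:260],(400,320))]
cv2.imwrite('pics/m5.png',np.hstack(i)); step([.53,.06,.2],15.1)
E
```

```text
top ((584.0052490234375, -138.82655334472656), 44.98330307006836) rim fit 234 [ 0.5828 -0.1388] mean z 0.04071405228491382
scene ((584.908935546875, -139.4993896484375), 46.95124053955078) rim fit 94 [ 0.5863 -0.1396] mean z 0.04094362702143067
top lens [array([ 0.5819, -0.1272])] seal []
leaf [ 333  183   40   48 1730] [ 0.5842 -0.1431  0.004 ]
seal c [ 0.5846 -0.1425  0.004 ]
scene lens [array([ 0.572 , -0.1345])] seal [([210.8, 227.7], array([ 0.5963, -0.1407]))]
seal c [ 0.5846 -0.1433  0.004 ]
t 18.13 pos [0.5347 0.0371 0.0397] q [-0.    0.55 -0.23  2.02  0.22  0.58 -0.12] F [-0.4  0.7  0.3] gap 0.0596
shift [-1.069  0.156  0.011] max1-> [-1.     0.146  0.01 ] turn [-0.     0.001 -0.   ]
```

View pics/m5.png

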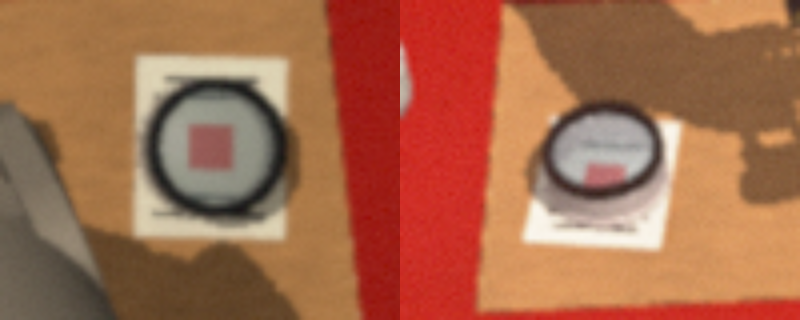

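```bash
python3 - <<'E'
from h import *
step([.5735,-.1011,.0405],15.1)
E
```

```text
t 18.13 pos [0.5347 0.0371 0.0397] q [-0.    0.55 -0.23  2.02  0.22  0.58 -0.12] F [-0.4  0.7  0.3] gap 0.0596
shift [-0.006 -0.957  0.01 ] max1-> [-0.006 -0.957  0.01 ] turn [-0.     0.001 -0.   ]
```

Emit:
carry_out:
  plan:
    - [[-0.005,-0.2,0.01],[0,0,0],0.36]
    - [[-0.005,-0.4,0.01],[0,0,0],0.36]
    - [[-0.005,-0.6,0.01],[0,0,0],0.36]
    - [[-0.005,-0.75,0.01],[0,0,0],0.36]
    - [[-0.005,-0.85,0.01],[0,0,0],0.36]
    - [[-0.005,-0.89,0.01],[0,0,0],0.36]
    - [[-0.005,-0.91,0.01],[0,0,0],0.36]
    - [[-0.005,-0.92,0.01],[0,0,0],0.36]

```text
clock: 18.8
eef_pos: [0.5719, -0.0945, 0.0403]
ee_rot: [0.498, 1.569, 0.762]
contact_force: [0.5, -0.2, -0.1]
finger_gap: 0.0595
```

```bash
python3 - <<'E'
from h import *
step([.5735,-.1011,.0405],15.1)
E
```

```text
t 18.8 pos [ 0.5719 -0.0945  0.0403] q [ 0.24  0.6  -0.23  1.92  0.22  0.64  0.13] F [ 0.5 -0.2 -0.1] gap 0.0595
shift [-0.001 -0.045 -0.001] max1-> [-0.001 -0.045 -0.001] turn [ 0.     0.001 -0.   ]
```

Emit:
carry_out:
  plan:
    - [[0,-0.01,0],[0,0,0],0.36]
    - [[0,-0.018,0],[0,0,0],0.36]
    - [[0,-0.026,0],[0,0,0],0.36]
    - [[0,-0.034,0],[0,0,0],0.36]
    - [[0,-0.042,0],[0,0,0],0.36]
    - [[0,-0.048,0],[0,0,0],0.36]
    - [[0,-0.048,0],[0,0,0],0.36]
    - [[0,-0.048,0],[0,0,0],0.36]

```text
clock: 19.47
eef_pos: [0.574, -0.1018, 0.0404]
ee_rot: [0.197, 1.569, 0.461]
contact_force: [-1.8, 1.7, -0.7]
finger_gap: 0.0596
```

Emit:
carry_out:
  plan:
    - [[0,0.05,0],[0,0,0],0.36]
    - [[0,0.2,0],[0,0,0],0.36]
    - [[0,0.4,0],[0,0,0],0.36]
    - [[0,0.6,0],[0,0,0],0.36]
    - [[0,0.8,0],[0,0,0],0.36]
    - [[0,0.98,0],[0,0,0],0.36]
    - [[0,0.98,0],[0,0,0],0.36]
    - [[0,0.98,0],[0,0,0],0.36]

```text
clock: 20.13
eef_pos: [0.5354, 0.042, 0.0407]
ee_rot: [0.202, 1.568, 0.47]
contact_force: [0.3, -0.6, 0.0]
finger_gap: 0.0598
```

```bash
python3 - <<'E'
from h import *
np.set_printoptions(precision=4,suppress=True)
mag(.585,-.142)
step([.5735,-.1011,.0405],15.1)
E
```

```text
top ((585.9299926757812, -144.06187438964844), 45.037109375) rim fit 236 [ 0.585  -0.1436] mean z 0.04076367107112837
scene ((585.030517578125, -143.15789794921875), 48.54301834106445) rim fit 90 [ 0.5889 -0.1441] mean z 0.040912036175035964
t 20.23 pos [0.5359 0.0391 0.0406] q [-0.01  0.55 -0.23  2.02  0.22  0.59 -0.12] F [ 0.3 -0.5 -0.4] gap 0.0596
shift [ 0.001 -0.967 -0.002] max1-> [ 0.001 -0.967 -0.002] turn [-0.     0.001  0.   ]
```

Emit:
carry_out:
  plan:
    - [[-0.2,0,0],[0,0,0],0.36]
    - [[-0.4,0,0],[0,0,0],0.36]
    - [[-0.6,0,0],[0,0,0],0.36]
    - [[-0.8,0,0],[0,0,0],0.36]
    - [[-1,0,0],[0,0,0],0.36]
    - [[-1,0,0],[0,0,0],0.36]
    - [[-1,0,0],[0,0,0],0.36]
    - [[-1,0,0],[0,0,0],0.36]

```text
clock: 20.9
eef_pos: [0.5352, 0.0384, 0.19]
ee_rot: [-0.122, 1.57, 0.14]
contact_force: [-0.3, -0.8, 0.4]
finger_gap: 0.06
```

```bash
python3 - <<'E'
from h import *
np.set_printoptions(precision=4,suppress=True)
mag(.585,-.143)
a=snap('top')['img']; b=snap('scene')['img']
cv2.imwrite('pics/f.png',np.hstack([cv2.resize(a[100:340,110:470],(400,267)),cv2.resize(b[100:300,90:390],(400,267))]))
P=cloud(snap('top')).reshape(-1,3); q=P[(np.hypot(P[:,0]-.5125,P[:,1]+.337)<.06)&(P[:,2]>.07)]; print('jar',cv2.minEnclosingCircle((q[:,:2]*1000).astype(np.float32)))
E
```

```text
top ((586.1162109375, -143.76626586914062), 45.03593444824219) rim fit 241 [ 0.585  -0.1435] mean z 0.04067125160285495
scene ((587.3466796875, -143.725830078125), 46.68352127075195) rim fit 79 [ 0.5889 -0.1446] mean z 0.04098249972325801
jar ((511.8142395019531, -336.638427734375), 32.44883346557617)
```

View pics/f.png

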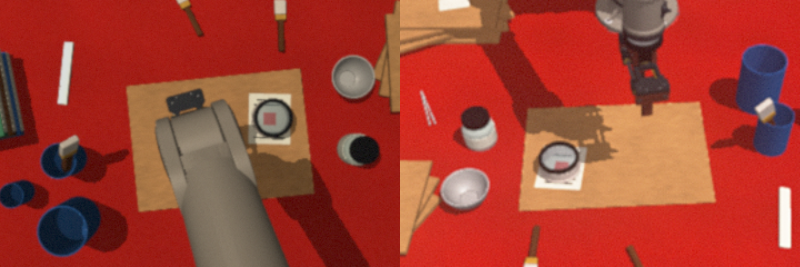

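The final picture shows the brush upright in the middle pot (left view, 66,150) and the magnifier over the seal (left view, 272,118). The jar, bowl and folder look unmoved, and the arm is clear.

```bash
python3 -c "
from h import *
print(finish_job())"
```

```text
the job is handed in; nothing more can be done
None
```

The job is handed in at about 21 s of the 61 s. The largest brush stands in the middle-sized blue pot with its bristles up, leaning on the rim. After that I slid the magnifier along the board with the two half-open fingers until its lens was over the red seal.

**Lens over seal:** the magnifier's centre measured about (0.585 to 0.587, -0.144) from most fits, and the seal (0.585, -0.143), so they agree to roughly 1–2 mm. One fit in the scene view read x about 4 mm higher (0.589), as it had earlier in the push. The network's lens estimates had been off by up to about 15 mm, so I went by the rim measurements.

**Magnifier not tipped:** its top stayed at the same height throughout. The wrist force readings during the push stayed around 10 N.

**Other things:** the pot is standing. The jar measured within 1 mm of where it started. The bowl and folder look unmoved in the last picture, but I did not measure them.

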